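# Nest the steel tumblers into one stack without jamming them

### The arm

A 6-joint arm with a two-finger parallel gripper is mounted at the origin on a cart in front of the work surface, level with it; the furniture and walls round the work are solid. World frame = base frame: x ahead of the robot, y to its left, z up, the work surface at z = 0. Lengths are in m, angles in degrees, forces in N, time in s.
With the tool pointing down it reaches from about 0.4 to 0.825 m from the base axis. Payload 7 kg.
Tool frame: the origin (TCP) lies on the centre line of the jaws, within the pads' length; the fingertips stand 19 mm ahead of it and the grasp point (between the pads) is the TCP; z points along the fingers, y is the line along which they close (so a half turn about z gives the same grasp; the last joint's range is limited). The gripper opens to 88 mm and grips with 3 to 60 N. Pads are 19 mm wide; open, the fingers measure 130 mm over their backs; the gripper's body (78 mm by 193 mm) begins 47 mm behind the grasp point.
Start: joints at [-55.227, 20.546, 0.682, 0, -70.136, -16.507], TCP at [0.212, -0.641, 0.246] pointing down, gripper open.
Joint ranges: [-176.03, 176.03], [-82.01, 121.73], [-58.28, 71.71], [-173.87, 95.51], [-174.79, -0.11], [-173.66, 173.66]. Speed limits (degrees/s): [136.94, 136.94, 172.46, 180, 180, 180].

### API

Orientations are given as [roll, pitch, yaw] about the fixed x, y, z axes, in that order (R = Rz(yaw) Ry(pitch) Rx(roll)).
In Python, from plant import get_state, capture, close_job gives the robot as it stands.
- The arm moves only by the tool apply_moves, never from a script. Its argument "targets" is a list of rows, each a list of 7 numbers: the opening, from 0 (shut) to 1 (fully open), then the shift along the tool's x, y, z normalised to -1 to 1, where 1 is 1000 mm, then the turn, a rotation vector about the tool's x, y, z normalised to -1 to 1, where 1 is 90 degrees. In form: [[claw, tx, ty, tz, ax, ay, az], ...]. A call has 1 to 20 rows; each row shifts and turns the commanded pose from where the row before left it, along the tool's axes as they then stand; what a row does not reach is not made up. A row lasts 1/12 s, in which the tool goes at most 41.7 mm and 7.16 degrees, less where a joint would pass 70% of its speed; a pose out of reach is approached as far as the arm can. A call with a number of a shift or a turn outside -1 to 1 is refused whole. A call with a gripper value outside its range is refused whole. The fingers move at their own pace and stop on an object; "newtons" is the grip in N (left out, the last holds). Time passes only in rows, so rows that do not move let the fingers close. It gives the time, the measured TCP pose, the force, the opening and the grip force at its end, in the units of the state.
- get_state(): the state, without advancing time (a new reading comes with each control period).
- capture(name): name is "side" or "top" or "wrist"; returns a dict with "frame" (420x560x3 uint8, red, green, blue), "range_z" (420x560 float32, m along the optical axis (not along the pixel's ray), 0 where there is no reading), "camera_matrix" (3x3 intrinsics, pixels), "k1" (the pictures are not rectified: a ray, as slopes to the right and down, at radius r is drawn at 1 + k1 r^2 times it, then the intrinsics apply), "T" (4x4, takes a point from camera to world coordinates). Camera axes: x right, y down, z forward; pixel columns grow to the right and rows downward; lengths in m; the calibration is good to about 2 mm. A picture is of the moment at which its call begins.
- close_job(): hands the job in; it is judged then, once.
The state is a dict: "time_s": time; "joints": joint angles; "qd": joint speeds; "joint_torque": joint torques, N m; "tcp_pos": TCP position; "eef_rot": TCP orientation; "contact_force": force on the tool from outside, world axes, zero at the start; "moment": the same for the moment, N m; "gripper_width": finger opening in m; "gripper_force": force on a finger pad.
Only numpy, scipy, OpenCV 4.12 (cv2) and the standard library are available. Lean on these libraries where they do the work, as an engineer would, in place of code of your own. Each camera call takes 0.05 s, during which the arm holds its last target. There are 200 camera calls.

### The job

Clear the juice tumblers: nest the two loose steel tumblers, one after the other, into the one that stands on the black rubber drip mat, so that all three make a single upright stack on the mat. Lower each one gently until it just comes to rest inside and let go; do not drop it in or push it down, or they will jam together. Leave the other things on the counter where they are.

Things in the scene. Friction and masses are not known exactly. Their poses are not given: they have to be found in the camera images.
- tumbler_standing_centre (a point): Tapered, open stacking tumbler of plain steel, 105 mm tall, outside 68 mm wide at the rim and 49 mm at the foot, wall 3 mm, 60 to 130 g (all three are alike). This one stands upright on the drip mat. The point is its centre, half-way up; z runs up its axis. 
- tumbler_loose_a_centre (a point): Tumbler like the standing one, loose and upright on the counter. The point is its centre, half-way up; z runs up its axis. Put inside another it comes to rest by its taper, not on the bottom, about 35 mm higher than the one below, so its top 35 mm stays out; held by the outside within 25 mm of its rim, the fingers stay clear of the lower rim.
- tumbler_loose_b_centre (a point): The other loose tumbler, alike and upright on the counter. The point is its centre, half-way up; z runs up its axis. It nests in the same way; which of the two goes in first does not matter.
- mat_top (a point): Black ribbed rubber drip mat, 110 mm square, fixed to the counter; the point is the middle of its top, 6 mm above the counter, on which the standing tumbler rests.
- pepper_pot: A bystander, to be left alone: small white pot with a dark lid, 55 mm wide, 62 mm tall. The point is the middle of its underside.
- deli_pot: A bystander, to be left alone: clear round pot with a rimmed lid, 73 mm wide, 64 mm tall. The point is the middle of its underside.
- sauce_cup: A bystander, to be left alone: low white sauce cup with lid, 69 mm wide, 36 mm tall. The point is the middle of its underside.
- lemon: A bystander, to be left alone: yellow lemon, 78 x 55 x 56 mm. The point is the middle of its underside.
- citrus_press: Fixed, heavy citrus press of grey metal with a hand wheel, to the right of the work, never moved: its base is about 240 x 170 mm and the knob of its lever stands 490 mm above the counter, so go over or round it. The point is the middle of its base, on the counter.
- glass_right (a point): Right front corner, as seen from the robot, of a fixed clear glass shelf on thin white posts, at the back of the counter; it lies level, 280 to 290 mm above the counter. Its front edge runs straight from here to glass_left, and the glass reaches some 300 mm back from it. The post under this corner is 13 mm thick. Keep the gripper in front of that edge.
- glass_left (a point): Left front corner of the same fixed glass shelf, over its other front post.

How it is judged (in metres and radians):
At the end, for the whole second after the job is handed in: One loose tumbler sits in the standing one and the other loose one in that: each centre 30 to 41 mm above the one below and within 8 mm of it sideways; the standing tumbler is still on the mat (within 45 mm of its middle, and not lifted over 4 mm); all three are upright within 7 degrees and at rest (((z of tumbler_loose_a_centre in the frame of tumbler_standing_centre between 0.03 and 0.041 m and horizontal distance between tumbler_loose_a_centre and tumbler_standing_centre below 0.008 m and z of tumbler_loose_b_centre in the frame of tumbler_loose_a_centre between 0.03 and 0.041 m and horizontal distance between tumbler_loose_b_centre and tumbler_loose_a_centre below 0.008 m) or (z of tumbler_loose_b_centre in the frame of tumbler_standing_centre between 0.03 and 0.041 m and horizontal distance between tumbler_loose_b_centre and tumbler_standing_centre below 0.008 m and z of tumbler_loose_a_centre in the frame of tumbler_loose_b_centre between 0.03 and 0.041 m and horizontal distance between tumbler_loose_a_centre and tumbler_loose_b_centre below 0.008 m)) and horizontal distance between tumbler_standing_centre and mat_top below 0.045 m and z of tumbler_standing_centre in the frame of mat_top below 0.057 m and angle between each of tumbler_standing_centre, tumbler_loose_a_centre, tumbler_loose_b_centre's own z axis and vertical below 0.12 rad and linear speed of each of tumbler_standing, tumbler_loose_a, tumbler_loose_b below 0.02 m/s); the robot touches nothing.
It fails at once if tumblers dropped into or pressed on one another with over 40 N (a drop of over about 1 cm, or a hard push) (contact force between any of tumbler_loose_a, tumbler_loose_b and tumbler_standing above 40 N or contact force between tumbler_loose_a and tumbler_loose_b above 40 N).
It fails at once if a bystander shoved by over 30 mm (distance of any of pepper_pot, deli_pot, sauce_cup, lemon from where it was at the start of the episode above 0.03 m).
It fails at once if a tumbler tipped over (leaning by over 35 degrees) (angle between any of tumbler_standing_centre, tumbler_loose_a_centre, tumbler_loose_b_centre's own z axis and vertical above 0.6 rad).
It also fails if it takes over 72 s, if anything falls off the work surface, if the arm or the gripper's body presses on something with over 40 N, if the wrist force passes 120 N, or if a joint passes its speed limit or range.

## Working session

There is one attempt and no reset: what is moved stays moved. The work goes in short steps, Python scripts to look and compute and a tool call to move; the robot and the scene stay as the last step left them, time stands still between calls to the robot, and variables do not carry over. Pictures are saved under pics/ and viewed, at most 10 in all, crops included, and the job is handed in when it is done.

Besides the shell and the picture viewer there is one more tool, called after ">>>" as name(argument=value, ...) on one line, values as JSON. apply_moves: Moves the arm, as the interface text tells. Scaled input: -1 to 1 covers 1000 mm each way for a shift and 90 degrees each way for a turn. Its arguments: {"type":"object","properties":{"targets":{"type":"array","items":{"type":"array","items":{"type":"number"}}},"newtons":{"type":"number"}},"required":["targets"]}

```bash
mkdir -p pics; ls; python3 - <<'E'
from plant import get_state, capture
import cv2,numpy as np
s=get_state();print({k:np.round(v,3).tolist() for k,v in s.items()})
a=[]
for n in("side","top"):
    c=capture(n);np.savez(n,**c);cv2.imwrite(f"pics/{n}.png",c["frame"][...,::-1])
    print(n,c["camera_matrix"].tolist(),c["k1"],np.round(c["T"],3).tolist())
E
```

```text
pics
{'time_s': 0.0, 'joints': [-55.228, 20.59, 0.634, -0.02, -70.136, -16.506], 'qd': [0.013, -0.048, -0.033, -0.053, -0.072, -0.065], 'joint_torque': [-0.003, -58.271, 29.305, 6.997, 0.007, -0.0], 'tcp_pos': [0.211, -0.641, 0.245], 'eef_rot': [179.906, -0.008, -161.741], 'contact_force': [-0.045, 0.134, -0.506], 'moment': [0.064, 0.012, 0.018], 'gripper_force': 0.0, 'gripper_width': 0.088}
side [[482.57423453015355, 0.0, 276.832766402464], [0.0, 482.57423453015355, 200.14450608303522], [0.0, 0.0, 1.0]] -0.08705101653694193 [[-0.733, -0.406, 0.547, -0.148], [-0.681, 0.434, -0.591, 0.755], [0.002, -0.805, -0.594, 0.917], [0.0, 0.0, 0.0, 1.0]]
top [[414.73029236106447, 0.0, 278.5804725213483], [0.0, 414.73029236106447, 206.67817112908816], [0.0, 0.0, 1.0]] -0.010888804095366593 [[-0.019, -0.997, 0.079, 0.453], [-1.0, 0.019, 0.001, 0.015], [-0.002, -0.079, -0.997, 1.224], [0.0, 0.0, 0.0, 1.0]]
```

View pics/side.png

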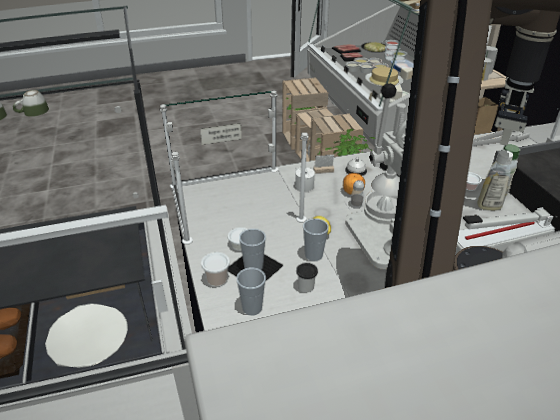

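View pics/top.png

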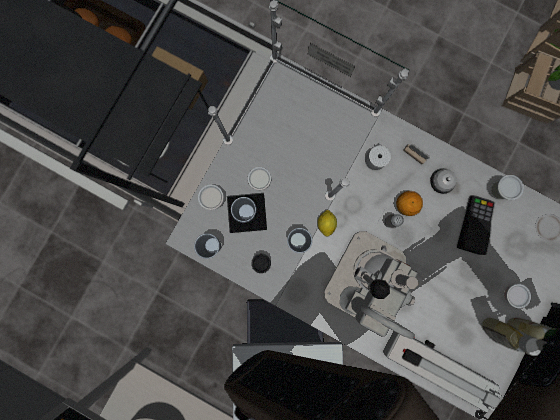

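The side view shows the standing tumbler at (252,250) on the black mat, with loose ones at (251,291) and (315,240). In the top view the standing one is at (242,210), and the loose ones are at (208,244) and (299,238). The pepper pot is at (261,262), deli pot (211,197), sauce cup (259,178), lemon (327,223), and the shelf's front posts run from about (211,110) to (345,183).

```bash
cat > h.py <<'E'
import numpy as np,cv2
def dist(c): return np.array([c["k1"],0,0,0],float)
def cloud(c):
    K=c["camera_matrix"];h,w=c["range_z"].shape
    p=np.stack(np.meshgrid(np.arange(w),np.arange(h)),-1).reshape(-1,1,2).astype(np.float64)
    u=cv2.undistortPoints(p,K,dist(c)).reshape(h,w,2);d=c["range_z"][...,None]
    return np.concatenate([u*d,d],-1)@c["T"][:3,:3].T+c["T"][:3,3]
def ray(c,px,z):
    u=cv2.undistortPoints(np.array(px,float).reshape(-1,1,2),c["camera_matrix"],dist(c)).reshape(-1,2)
    d=np.c_[u,np.ones(len(u))]@c["T"][:3,:3].T;o=c["T"][:3,3]
    return o+d*((z-o[2])/d[:,2])[:,None]
def circ(P):
    for _ in range(6):
        A=np.c_[2*P,np.ones(len(P))];s=np.linalg.lstsq(A,(P**2).sum(1),rcond=None)[0]
        r=np.sqrt(s[2]+s[0]**2+s[1]**2);e=np.hypot(*(P-s[:2]).T)-r
        k=abs(e)<max(.002,2*e.std())
        if k.all():break
        P=P[k]
    return s[0],s[1],r,e.std(),len(P)
E
python3 - <<'E'
from h import *
t=dict(np.load("top.npz"));s=dict(np.load("side.npz"))
g=np.round
for n,px,zr in(("st",(242,210),.111),("a",(208,244),.105),("b",(299,238),.105),("pep",(261,262),.062),("deli",(211,197),.064),("sauce",(259,178),.036),("lemon",(327,223),.03)):
    c0=ray(t,px,zr)[0];print(n,"ray",g(c0,3))
    for m,c in(("top",t),("side",s)):
        P=cloud(c).reshape(-1,3);P=P[np.hypot(*(P[:,:2]-c0[:2]).T)<.055]
        Q=P[abs(P[:,2]-zr)<.007]
        print("  ",m,len(P),g(P[:,2].max(),3) if len(P) else 0, g(circ(Q[:,:2]),4) if len(Q)>8 else len(Q))
print("table z",g(np.median(cloud(t)[150:160,260:280,2]),4))
print("glass",g(ray(t,[(211,110),(345,183),(228,140),(330,195)],.285),3))
print(g(ray(t,[(228,140),(330,197)],0),3))
f=t["frame"][130:290,180:350];cv2.imwrite("pics/crop.png",cv2.resize(f[...,::-1],None,fx=4.5,fy=3.75*1,interpolation=cv2.INTER_CUBIC)[:600,:800])
E
```

```text
st ray [0.534 0.114 0.111]
   top 1085 0.115 [5.365e-01 1.115e-01 3.190e-02 1.100e-03 1.070e+02]
   side 1185 0.116 [5.328e-01 1.139e-01 3.200e-02 1.000e-03 1.260e+02]
a ray [0.444 0.208 0.105]
   top 1132 0.111 [4.400e-01 2.119e-01 3.210e-02 1.100e-03 1.100e+02]
   side 1671 0.111 [4.372e-01 2.140e-01 3.190e-02 9.000e-04 1.620e+02]
b ray [ 0.456 -0.037  0.105]
   top 2013 1.224 [ 4.505e-01 -3.780e-02  3.190e-02  1.200e-03  1.160e+02]
   side 1299 0.109 [ 4.461e-01 -3.580e-02  3.200e-02  1.200e-03  1.220e+02]
pep ray [0.391 0.068 0.062]
   top 1103 0.067 [3.886e-01 6.870e-02 2.120e-02 4.200e-03 2.350e+02]
   side 1190 0.066 [3.845e-01 7.070e-02 2.280e-02 3.400e-03 1.910e+02]
deli ray [0.575 0.205 0.064]
   top 1064 0.069 [5.758e-01 2.072e-01 2.830e-02 5.600e-03 3.730e+02]
   side 1274 0.07 [5.722e-01 2.083e-01 2.850e-02 5.800e-03 3.490e+02]
sauce ray [0.631 0.071 0.036]
   top 1057 0.041 [6.307e-01 7.090e-02 2.680e-02 5.000e-03 3.200e+02]
   side 473 0.039 [6.267e-01 7.270e-02 2.900e-02 4.400e-03 1.310e+02]
lemon ray [ 0.497 -0.123  0.03 ]
   top 1087 0.059 [ 4.979e-01 -1.305e-01  3.550e-02  1.300e-03  4.100e+01]
   side 247 0.058 [ 4.696e-01 -1.214e-01  1.200e-02  1.800e-03  1.600e+01]
table z 0.0
glass [[ 0.755  0.168  0.285]
 [ 0.578 -0.137  0.285]
 [ 0.683  0.129  0.285]
 [ 0.551 -0.102  0.285]]
[[ 0.753  0.164  0.   ]
 [ 0.575 -0.137  0.   ]]
```

View pics/crop.png

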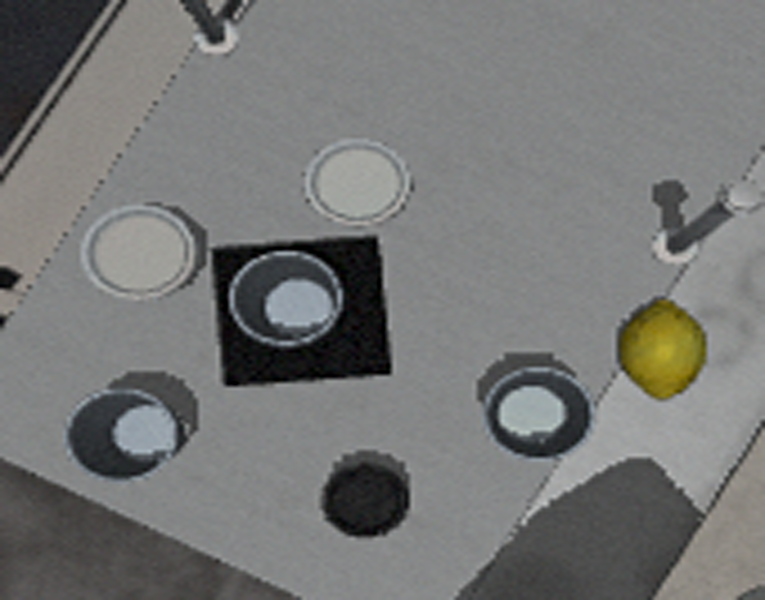

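The crop shows the three tumblers, the mat and the bystanders well apart. Next I check for high obstacles (press, pillar) before choosing a path.

```bash
python3 - <<'E'
from h import *
for m in("top","side"):
    c=dict(np.load(m+".npz"));P=cloud(c);v=(c["range_z"]>0)
    print(m)
    for z0,z1 in((.15,.3),(.3,.42),(.42,.55),(.55,.7),(.7,1.2)):
        k=v&(P[...,2]>z0)&(P[...,2]<z1)&(P[...,0]>-.3)&(P[...,0]<.85)&(abs(P[...,1])<.85)
        n,l,st,ce=cv2.connectedComponentsWithStats(k.astype(np.uint8))
        for i in range(1,n):
            if st[i,4]<12:continue
            Q=P[l==i];print(z0,st[i,4],"px",ce[i].round(),"lo",np.percentile(Q,2,0).round(2),"hi",np.percentile(Q,98,0).round(2))
E
```

```text
top
0.15 261 px [397.  80.] lo [ 0.82 -0.29  0.16] hi [ 0.85 -0.26  0.3 ]
0.15 152 px [215. 115.] lo [0.74 0.16 0.16] hi [0.76 0.17 0.3 ]
0.15 116 px [342. 184.] lo [ 0.57 -0.14  0.16] hi [ 0.59 -0.13  0.3 ]
0.15 158 px [146. 191.] lo [0.57 0.33 0.15] hi [0.59 0.34 0.3 ]
0.15 355 px [377. 263.] lo [ 0.37 -0.26  0.17] hi [ 0.41 -0.19  0.3 ]
0.15 54 px [361. 278.] lo [ 0.34 -0.2   0.17] hi [ 0.39 -0.15  0.3 ]
0.15 31 px [392. 285.] lo [ 0.33 -0.26  0.18] hi [ 0.35 -0.23  0.29]
0.15 173 px [360. 305.] lo [ 0.27 -0.19  0.15] hi [ 0.33 -0.15  0.3 ]
0.15 72 px [550. 332.] lo [ 0.2  -0.67  0.15] hi [ 0.23 -0.57  0.3 ]
0.15 455 px [527. 343.] lo [ 0.16 -0.61  0.15] hi [ 0.22 -0.55  0.3 ]
0.15 891 px [247. 372.] lo [0.08 0.03 0.17] hi [0.2  0.15 0.3 ]
0.3 725 px [149. 142.] lo [0.57 0.21 0.31] hi [0.81 0.34 0.41]
0.3 1631 px [ 64. 170.] lo [0.53 0.35 0.33] hi [0.69 0.62 0.34]
0.3 2396 px [388. 295.] lo [ 0.25 -0.27  0.3 ] hi [ 0.4  -0.15  0.41]
0.3 77 px [544. 342.] lo [ 0.21 -0.57  0.3 ] hi [ 0.23 -0.54  0.33]
0.3 1209 px [258. 382.] lo [ 0.09 -0.01  0.3 ] hi [0.22 0.12 0.42]
0.42 313 px [ 9
[... 1267 characters left out ...]
 hi [0.37 0.12 0.42]
0.3 2398 px [ 89. 222.] lo [0.53 0.34 0.32] hi [0.68 0.62 0.4 ]
0.42 1670 px [528.  57.] lo [ 0.16 -0.64  0.42] hi [ 0.25 -0.59  0.55]
0.42 272 px [387.  95.] lo [ 0.34 -0.17  0.42] hi [ 0.37 -0.14  0.49]
0.42 5402 px [436. 156.] lo [ 0.08 -0.01  0.42] hi [0.22 0.08 0.55]
0.42 345 px [144. 134.] lo [0.57 0.34 0.42] hi [0.57 0.35 0.55]
0.55 8404 px [462.  59.] lo [ 0.11 -0.61  0.55] hi [0.26 0.04 0.7 ]
0.55 267 px [134.  73.] lo [0.57 0.19 0.55] hi [0.84 0.35 0.58]
0.55 664 px [532. 244.] lo [-0.12  0.43  0.69] hi [-0.1   0.47  0.7 ]
0.7 1943 px [481.   8.] lo [ 0.06 -0.17  0.7 ] hi [ 0.24 -0.01  0.73]
0.7 47838 px [397. 351.] lo [-0.16  0.53  0.74] hi [-0.04  0.69  0.74]
```

>>> apply_moves(targets=[[1,0,0,-0.0375,0,0,0],[1,0,0,-0.0375,0,0,0],[1,0,0,-0.0375,0,0,0],[1,0,0,-0.0375,0,0,0],[1,0,0,-0.0375,0,0,0],[1,0,0,-0.0375,0,0,0],[1,0,0,-0.0375,0,0,0],[1,0,0,-0.0375,0,0,0],[1,0,0,-0.0375,0,0,0],[1,0,0,0,0,0,0]])

```text
time_s: 0.93
tcp_pos: [0.2106, -0.6414, 0.5911]
eef_rot: [-179.4, 0.0, -161.8]
contact_force: [-0.8, 1.0, 2.4]
gripper_width: 0.0877
gripper_force: 0.0
```

>>> apply_moves(targets=[[1,-0.0207,0.025,0,0,0,0],[1,-0.0207,0.025,0,0,0,0],[1,-0.0207,0.025,0,0,0,0],[1,-0.0207,0.025,0,0,0,0],[1,-0.0207,0.025,0,0,0,0],[1,-0.0207,0.025,0,0,0,0],[1,-0.0207,0.025,0,0,0,0],[1,-0.0207,0.025,0,0,0,0],[1,-0.0207,0.025,0,0,0,0],[1,-0.0207,0.025,0,0,0,0],[1,-0.0207,0.025,0,0,0,0],[1,-0.0207,0.025,0,0,0,0],[1,-0.0207,0.025,0,0,0,0],[1,-0.0207,0.025,0,0,0,0],[1,-0.0207,0.025,0,0,0,0],[1,-0.0207,0.025,0,0,0,0],[1,-0.0207,0.025,0,0,0,0],[1,-0.0207,0.025,0,0,0,0],[1,-0.0207,0.025,0,0,0,0],[1,-0.0207,0.025,0,0,0,0]])

```text
time_s: 2.6
tcp_pos: [0.4479, -0.0348, 0.583]
eef_rot: [180.0, 0.0, -161.7]
contact_force: [1.1, -0.8, 0.4]
gripper_width: 0.0879
gripper_force: 0.0
```

>>> apply_moves(targets=[[1,0,0,0.03,0,0,0],[1,0,0,0.035,0,0,0],[1,0,0,0.035,0,0,0],[1,0,0,0.035,0,0,0],[1,0,0,0.035,0,0,0],[1,0,0,0.035,0,0,0],[1,0,0,0.035,0,0,0],[1,0,0,0.03,0,0,0],[1,0,0,0,0,0,0],[1,0,0,0,0,0,0]])

```text
time_s: 3.43
tcp_pos: [0.4474, -0.0368, 0.3127]
eef_rot: [-180.0, -0.2, -161.7]
contact_force: [-0.6, 0.4, 1.0]
gripper_width: 0.088
gripper_force: 0.0
```

```bash
python3 - <<'E'
from plant import get_state, capture
from h import *
s=get_state();print({k:np.round(v,4).tolist() for k,v in s.items()})
c=capture("wrist");np.savez("w1",**c);cv2.imwrite("pics/w1.png",c["frame"][...,::-1]);print(c["T"].round(3).tolist())
P=cloud(c).reshape(-1,3)
for n,c0,zr in(("b",(.448,-.037),.105),("st",(.535,.113),.111)):
    Q=P[(np.hypot(*(P[:,:2]-c0).T)<.055)&(abs(P[:,2]-zr)<.006)];print(n,len(Q),np.round(circ(Q[:,:2]),4) if len(Q)>8 else '')
E
```

```text
{'time_s': 3.4333, 'joints': [20.6141, -3.7094, -19.6638, 0.0245, -74.2094, -92.3473], 'qd': [0.0216, -1.2535, 4.3229, 1.1179, -1.073, 0.0282], 'joint_torque': [-0.0201, -22.5334, 26.9868, 6.3128, 0.228, -0.003], 'tcp_pos': [0.4474, -0.0368, 0.3127], 'eef_rot': [-179.9697, -0.1627, -161.7265], 'contact_force': [-0.5785, 0.4311, 1.0338], 'moment': [0.0099, -0.0513, -0.0109], 'gripper_force': 0.0, 'gripper_width': 0.088}
[[-0.312, 0.911, 0.269, 0.375], [0.95, 0.3, 0.087, -0.061], [-0.001, 0.283, -0.959, 0.453], [0.0, 0.0, 0.0, 1.0]]
b 768 [ 4.499e-01 -3.880e-02  3.190e-02  1.000e-03  7.520e+02]
st 165 [5.363e-01 1.099e-01 3.210e-02 8.000e-04 1.550e+02]
```

View pics/w1.png

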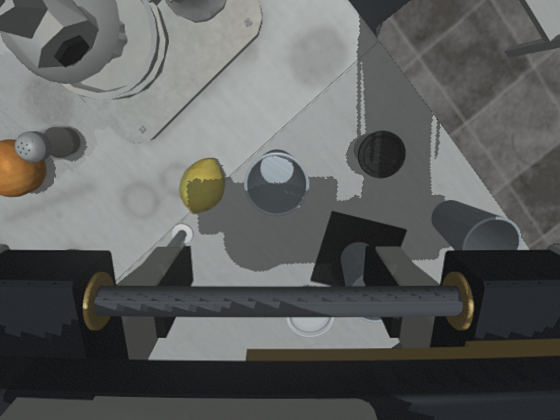

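The wrist view shows loose tumbler b's rim at (276,182), clear of the lemon at (203,185). It is nearly under the tool, so I descend and grip.

>>> apply_moves(targets=[[1,-0.001,-0.0015,0.03,0,0,0],[1,0,0,0.035,0,0,0],[1,0,0,0.035,0,0,0],[1,0,0,0.035,0,0,0],[1,0,0,0.03,0,0,0],[1,0,0,0.02,0,0,0],[1,0,0,0.015,0,0,0],[1,0,0,0.0115,0,0,0],[1,0,0,0,0,0,0],[1,0,0,0,0,0,0]])

```text
time_s: 4.32
tcp_pos: [0.4511, -0.0371, 0.1029]
eef_rot: [-180.0, 0.1, -161.7]
contact_force: [-0.2, -0.3, 0.3]
gripper_width: 0.0877
gripper_force: 0.0
```

>>> apply_moves(targets=[[0.6,0,0,0,0,0,0],[0.6,0,0,0,0,0,0],[0.6,0,0,0,0,0,0],[0.6,0,0,0,0,0,0],[0.6,0,0,0,0,0,0],[0.6,0,0,0,0,0,0],[0.6,0,0,0,0,0,0],[0.6,0,0,0,0,0,0]], newtons=15)

```text
time_s: 4.98
tcp_pos: [0.45, -0.0374, 0.1023]
eef_rot: [-180.0, 0.1, -161.7]
contact_force: [-0.7, 0.1, 5.7]
gripper_width: 0.0646
gripper_force: 15.0
```

>>> apply_moves(targets=[[0.6,0,0,-0.005,0,0,0],[0.6,0,0,-0.01,0,0,0],[0.6,0,0,-0.015,0,0,0],[0.6,0,0,-0.02,0,0,0],[0.6,0,0,-0.03,0,0,0],[0.6,0,0,-0.03,0,0,0],[0.6,0,0,-0.03,0,0,0],[0.6,0,0,-0.025,0,0,0],[0.6,0,0,-0.01,0,0,0],[0.6,0,0,0,0,0,0],[0.6,0,0,0,0,0,0]])

```text
time_s: 5.9
tcp_pos: [0.4489, -0.0374, 0.276]
eef_rot: [180.0, -0.0, -161.8]
contact_force: [-0.0, 0.5, -0.8]
gripper_width: 0.0649
gripper_force: 15.0
```

```bash
python3 - <<'E'
from plant import get_state, capture
from h import *
s=get_state();print({k:np.round(v,4).tolist() for k,v in s.items()})
t=np.array(s["tcp_pos"])
for m in("wrist","top","side"):
    c=capture(m);np.savez("l_"+m,**c);P=cloud(c).reshape(-1,3)
    cv2.imwrite(f"pics/l_{m}.png",c["frame"][...,::-1])
    Q=P[(np.hypot(*(P[:,:2]-t[:2]).T)<.05)&(P[:,2]<t[2]+.012)&(P[:,2]>t[2]-.13)];print(m,len(Q),Q[:,2].min()-t[2] if len(Q) else 0)
    Q=P[(np.hypot(*(P[:,:2]-(.535,.113)).T)<.055)&(abs(P[:,2]-.111)<.007)];print(" st",len(Q),np.round(circ(Q[:,:2]),4) if len(Q)>20 else '')
E
```

```text
{'time_s': 5.9, 'joints': [20.3989, -2.4376, -23.2397, -0.048, -69.2023, -92.1334], 'qd': [-0.0399, 1.1917, -1.7219, -0.3517, 0.4629, 0.027], 'joint_torque': [0.0182, -27.7037, 31.1124, 7.522, -0.1656, 0.0014], 'tcp_pos': [0.4489, -0.0374, 0.276], 'eef_rot': [179.9554, -0.0062, -161.7515], 'contact_force': [-0.0281, 0.4674, -0.7742], 'moment': [0.0168, 0.0485, -0.0277], 'gripper_force': 14.9998, 'gripper_width': 0.0649}
wrist 15657 -0.10223253598981702
 st 0 
top 0 0
 st 111 [5.365e-01 1.116e-01 3.190e-02 1.100e-03 1.100e+02]
side 764 -0.1038373819560271
 st 153 [5.330e-01 1.138e-01 3.220e-02 1.100e-03 1.240e+02]
```

View pics/l_side.png

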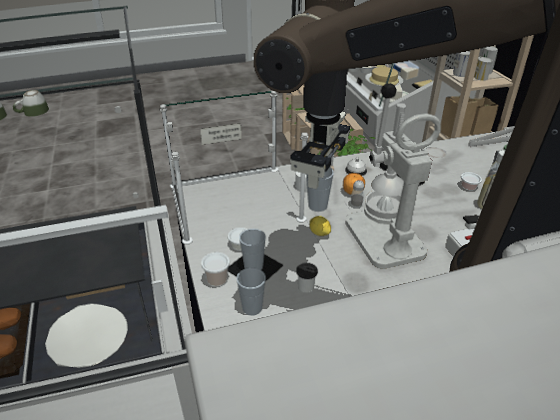

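Side view: tumbler b hangs upright in the jaws at (320,190), and nothing else has moved. Next I carry it above the standing one.

>>> apply_moves(targets=[[0.6,-0.008,0.007,0,0,0,0],[0.6,-0.0162,0.0143,0,0,0,0],[0.6,-0.0162,0.0143,0,0,0,0],[0.6,-0.0162,0.0143,0,0,0,0],[0.6,-0.0162,0.0143,0,0,0,0],[0.6,-0.0162,0.0143,0,0,0,0],[0.6,-0.0162,0.0143,0,0,0,0],[0.6,-0.0162,0.0143,0,0,0,0],[0.6,-0.008,0.0075,0,0,0,0],[0.6,0,0,0,0,0,0],[0.6,0,0,0.02,0,0,0],[0.6,0,0,0.02,0,0,0],[0.6,0,0,0.01,0,0,0],[0.6,0,0,0,0,0,0],[0.6,0,0,0,0,0,0],[0.6,0,0,0,0,0,0]])

```text
time_s: 7.38
tcp_pos: [0.5369, 0.1118, 0.2277]
eef_rot: [-180.0, 0.1, -161.7]
contact_force: [0.2, 0.7, -0.5]
gripper_width: 0.0652
gripper_force: 15.0
```

```bash
cat > chk.py <<'E'
from plant import get_state, capture
from h import *
import sys
tag=sys.argv[1];z0=float(sys.argv[2])  # z0: rim height of the stack
s=get_state();t=np.array(s["tcp_pos"]);print({k:np.round(s[k],4).tolist() for k in("time_s","tcp_pos","contact_force","gripper_width","gripper_force")})
for m in("side","wrist"):
    c=capture(m);np.savez(tag+"_"+m,**c);P=cloud(c).reshape(-1,3)
    N=P[np.hypot(*(P[:,:2]-(.535,.113)).T)<.055]
    Q=N[abs(N[:,2]-z0)<.005];print(m,"lower rim",len(Q),np.round(circ(Q[:,:2]),4) if len(Q)>20 else '')
    # held tumbler: circle fits to wall slices below the fingertips
    for d in(.03,.05,.07,.09):
        Q=N[(abs(N[:,2]-(t[2]-d))<.005)&(N[:,2]>z0+.008)]
        if len(Q)>20:print("  held slice",d,len(Q),np.round(circ(Q[:,:2]),4))
f=c["frame"];g=np.load(tag+"_side.npz")["frame"][90:300,180:390]
cv2.imwrite(f"pics/{tag}.png",np.hstack([cv2.resize(g,(400,400),interpolation=cv2.INTER_CUBIC),cv2.resize(f,(400,400))])[...,::-1])
E
python3 chk.py p1 .111
```

```text
{'time_s': 7.3833, 'tcp_pos': [0.5369, 0.1118, 0.2277], 'contact_force': [0.2318, 0.6691, -0.5241], 'gripper_width': 0.0652, 'gripper_force': 15.0}
side lower rim 82 [5.330e-01 1.136e-01 3.230e-02 1.200e-03 7.500e+01]
  held slice 0.03 88 [5.332e-01 1.127e-01 2.960e-02 1.100e-03 8.000e+01]
  held slice 0.05 67 [5.339e-01 1.128e-01 2.800e-02 9.000e-04 6.100e+01]
  held slice 0.07 61 [5.347e-01 1.122e-01 2.710e-02 1.000e-03 5.600e+01]
  held slice 0.09 53 [5.340e-01 1.126e-01 2.460e-02 1.200e-03 5.000e+01]
wrist lower rim 663 [5.362e-01 1.111e-01 3.200e-02 1.000e-03 6.620e+02]
  held slice 0.03 948 [5.356e-01 1.105e-01 2.870e-02 6.000e-04 9.480e+02]
  held slice 0.05 1187 [5.360e-01 1.106e-01 2.720e-02 6.000e-04 1.187e+03]
  held slice 0.07 794 [5.360e-01 1.105e-01 2.540e-02 6.000e-04 7.940e+02]
  held slice 0.09 550 [5.359e-01 1.103e-01 2.370e-02 5.000e-04 5.380e+02]
```

View pics/p1.png

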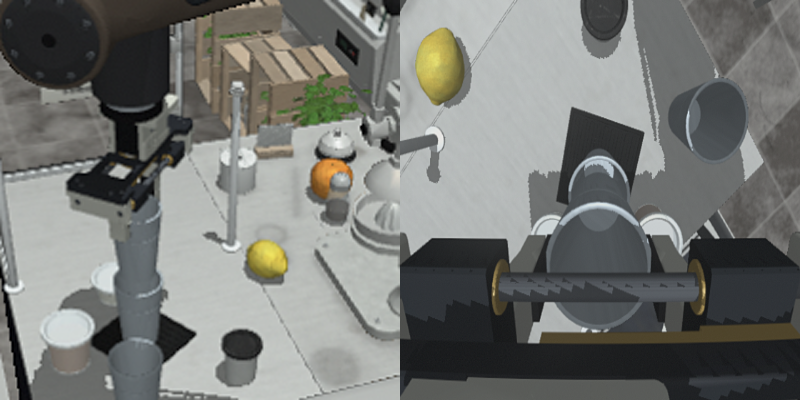

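Held and lower tumblers are coaxial within about 1 mm in both views (left crop (138,280), right crop (598,240)). I lower gently with a lighter grip.

>>> apply_moves(targets=[[0.6,0,0,0.01,0,0,0],[0.6,0,0,0.01,0,0,0],[0.6,0,0,0.01,0,0,0],[0.6,0,0,0.01,0,0,0],[0.6,0,0,0.01,0,0,0],[0.6,0,0,0.008,0,0,0],[0.6,0,0,0.006,0,0,0],[0.6,0,0,0.004,0,0,0],[0.6,0,0,0.003,0,0,0],[0.6,0,0,0.002,0,0,0],[0.6,0,0,0,0,0,0],[0.6,0,0,0,0,0,0],[0.6,0,0,0,0,0,0]], newtons=10)

```text
time_s: 8.57
tcp_pos: [0.5366, 0.112, 0.154]
eef_rot: [180.0, 0.0, -161.7]
contact_force: [0.1, 0.2, 0.1]
gripper_width: 0.0655
gripper_force: 10.0
```

>>> apply_moves(targets=[[0.6,0,0,0.001,0,0,0],[0.6,0,0,0.001,0,0,0],[0.6,0,0,0.001,0,0,0],[0.6,0,0,0.001,0,0,0],[0.6,0,0,0.001,0,0,0],[0.6,0,0,0,0,0,0],[0.6,0,0,0,0,0,0]])

```text
time_s: 9.15
tcp_pos: [0.5363, 0.1119, 0.1484]
eef_rot: [180.0, -0.0, -161.7]
contact_force: [-0.2, 0.2, -1.8]
gripper_width: 0.0649
gripper_force: 10.0
```

>>> apply_moves(targets=[[0.6,0,0,0.001,0,0,0],[0.6,0,0,0.001,0,0,0],[0.6,0,0,0.001,0,0,0],[0.6,0,0,0,0,0,0],[0.6,0,0,0,0,0,0]])

```text
time_s: 9.57
tcp_pos: [0.5363, 0.1119, 0.1454]
eef_rot: [180.0, -0.0, -161.7]
contact_force: [0.3, 0.7, -1.5]
gripper_width: 0.0651
gripper_force: 10.0
```

>>> apply_moves(targets=[[0.6,0,0,0.001,0,0,0],[0.6,0,0,0.001,0,0,0],[0.6,0,0,0,0,0,0],[0.6,0,0,0,0,0,0]])

```text
time_s: 9.9
tcp_pos: [0.5362, 0.1118, 0.1434]
eef_rot: [-180.0, -0.0, -161.7]
contact_force: [-0.2, 0.5, -2.2]
gripper_width: 0.0653
gripper_force: 10.0
```

>>> apply_moves(targets=[[0.6,0,0,0.001,0,0,0],[0.6,0,0,0,0,0,0],[0.6,0,0,0,0,0,0]])

```text
time_s: 10.15
tcp_pos: [0.5364, 0.1119, 0.1426]
eef_rot: [180.0, 0.0, -161.7]
contact_force: [0.0, 1.2, -0.2]
gripper_width: 0.065
gripper_force: 10.0
```

>>> apply_moves(targets=[[0.6,0,0,0.001,0,0,0],[0.6,0,0,0,0,0,0],[0.6,0,0,0,0,0,0]])

```text
time_s: 10.4
tcp_pos: [0.5367, 0.112, 0.1419]
eef_rot: [-180.0, 0.0, -161.7]
contact_force: [-0.4, 0.7, 2.5]
gripper_width: 0.065
gripper_force: 10.0
```

Contact is felt at the predicted height, so I release, rise and check.

>>> apply_moves(targets=[[0.78,0,0,0,0,0,0],[0.85,0,0,0,0,0,0],[1,0,0,0,0,0,0],[1,0,0,0,0,0,0],[1,0,0,0,0,0,0],[1,0,0,0,0,0,0],[1,0,0,0,0,0,0]])

```text
time_s: 10.98
tcp_pos: [0.5363, 0.1118, 0.1415]
eef_rot: [180.0, -0.0, -161.7]
contact_force: [0.5, 0.0, 0.3]
gripper_width: 0.0876
gripper_force: 0.0
```

>>> apply_moves(targets=[[1,0,0,-0.005,0,0,0],[1,0,0,-0.01,0,0,0],[1,0,0,-0.02,0,0,0],[1,0,0,-0.03,0,0,0],[1,0,0,-0.035,0,0,0],[1,0,0,-0.035,0,0,0],[1,0,0,-0.03,0,0,0],[1,0,0,-0.01,0,0,0],[1,0,0,0,0,0,0],[1,0,0,0,0,0,0]])

```text
time_s: 11.82
tcp_pos: [0.5363, 0.1119, 0.3175]
eef_rot: [180.0, 0.1, -161.7]
contact_force: [-0.4, 0.8, -1.1]
gripper_width: 0.0875
gripper_force: 0.0
```

```bash
cat > rims.py <<'E'
from plant import get_state, capture
from h import *
import sys
tag=sys.argv[1];s=get_state();print({k:np.round(s[k],4).tolist() for k in("time_s","tcp_pos","contact_force","gripper_width")})
for m in("side","wrist"):
    c=capture(m);np.savez(tag+"_"+m,**c);P=cloud(c).reshape(-1,3)
    for n,c0,zs in(("stack",(.535,.113),(.111,.146,.181)),("a",(.4385,.213),(.105,))):
        N=P[(np.hypot(*(P[:,:2]-c0).T)<.05)]
        k=N[:,2]<.2;print(m,n,"top z",np.percentile(N[k,2],99.5).round(4) if k.any() else 0)
        for z in zs:
            Q=N[abs(N[:,2]-z)<.005]
            if len(Q)>20:print("   z",z,len(Q),np.round(circ(Q[:,:2]),4))
g=np.load(tag+"_side.npz")["frame"][150:330,180:360]
cv2.imwrite(f"pics/{tag}.png",np.hstack([cv2.resize(g,(400,400),interpolation=cv2.INTER_CUBIC),cv2.resize(c["frame"],(400,400))])[...,::-1])
E
python3 rims.py r1
```

```text
{'time_s': 11.8167, 'tcp_pos': [0.5363, 0.1119, 0.3175], 'contact_force': [-0.4113, 0.8312, -1.0647], 'gripper_width': 0.0875}
side stack top z 0.1462
   z 0.111 162 [5.324e-01 1.135e-01 3.060e-02 1.700e-03 1.470e+02]
   z 0.146 105 [5.331e-01 1.135e-01 3.230e-02 1.000e-03 8.500e+01]
side a top z 0.108
   z 0.105 171 [4.374e-01 2.137e-01 3.220e-02 1.100e-03 1.540e+02]
wrist stack top z 0.1464
   z 0.111 480 [5.344e-01 1.099e-01 3.000e-02 9.000e-04 4.190e+02]
   z 0.146 856 [5.367e-01 1.110e-01 3.210e-02 1.000e-03 8.430e+02]
wrist a top z 0.1066
   z 0.105 869 [4.402e-01 2.113e-01 3.180e-02 1.000e-03 8.280e+02]
```

View pics/r1.png

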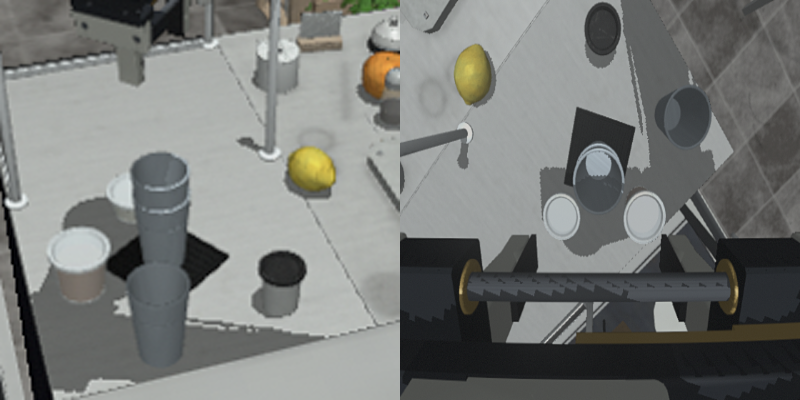

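Tumbler b is nested: the stack rim at left crop (160,165) is 35 mm above the lower rim. I move on to loose a at left crop (158,315).

>>> apply_moves(targets=[[1,0.004,0.008,0,0,0,0],[1,0.0085,0.018,0,0,0,0],[1,0.0085,0.018,0,0,0,0],[1,0.0085,0.018,0,0,0,0],[1,0.0085,0.018,0,0,0,0],[1,0.0085,0.018,0,0,0,0],[1,0.0085,0.018,0,0,0,0],[1,0.005,0.009,0,0,0,0],[1,0,0,0,0,0,0],[1,0,0,0,0,0,0]])

```text
time_s: 12.75
tcp_pos: [0.4397, 0.212, 0.3161]
eef_rot: [-180.0, -0.0, -161.6]
contact_force: [-0.0, 0.3, -0.4]
gripper_width: 0.0873
gripper_force: 0.0
```

>>> apply_moves(targets=[[1,0,0,0.02,0,0,0],[1,0,0,0.035,0,0,0],[1,0,0,0.035,0,0,0],[1,0,0,0.035,0,0,0],[1,0,0,0.015,0,0,0],[1,0,0,0,0,0,0],[1,0,0,0,0,0,0]])

```text
time_s: 13.33
tcp_pos: [0.4405, 0.211, 0.1761]
eef_rot: [-179.9, -0.1, -161.8]
contact_force: [0.5, -0.1, 1.1]
gripper_width: 0.0874
gripper_force: 0.0
```

```bash
python3 rims.py r2
```

```text
{'time_s': 13.3333, 'tcp_pos': [0.4405, 0.211, 0.1761], 'contact_force': [0.4892, -0.1348, 1.0982], 'gripper_width': 0.0874}
side stack top z 0.142
   z 0.111 34 [5.348e-01 1.156e-01 2.940e-02 1.600e-03 3.300e+01]
side a top z 0.1934
   z 0.105 149 [4.371e-01 2.136e-01 3.200e-02 1.100e-03 1.340e+02]
wrist stack top z 0.1128
   z 0.111 150 [5.049e-01 1.189e-01 3.000e-03 1.100e-03 1.360e+02]
wrist a top z 0.1985
   z 0.105 1940 [4.395e-01 2.118e-01 3.190e-02 1.000e-03 1.859e+03]
```

>>> apply_moves(targets=[[1,0,0,0.02,0,0,0],[1,0,0,0.02,0,0,0],[1,0,0,0.015,0,0,0],[1,0,0,0.01,0,0,0],[1,0,0,0.0085,0,0,0],[1,0,0,0,0,0,0],[1,0,0,0,0,0,0]])

```text
time_s: 14.02
tcp_pos: [0.4407, 0.2121, 0.1039]
eef_rot: [180.0, 0.1, -161.7]
contact_force: [-0.5, 0.5, -0.3]
gripper_width: 0.0876
gripper_force: 0.0
```

>>> apply_moves(targets=[[0.6,0,0,0,0,0,0],[0.6,0,0,0,0,0,0],[0.6,0,0,0,0,0,0],[0.6,0,0,0,0,0,0],[0.6,0,0,0,0,0,0],[0.6,0,0,0,0,0,0],[0.6,0,0,0,0,0,0],[0.6,0,0,0,0,0,0]], newtons=15)

```text
time_s: 14.68
tcp_pos: [0.4406, 0.2122, 0.1035]
eef_rot: [180.0, 0.1, -161.7]
contact_force: [-0.8, 1.1, 5.4]
gripper_width: 0.0653
gripper_force: 15.0
```

>>> apply_moves(targets=[[0.6,0,0,-0.005,0,0,0],[0.6,0,0,-0.01,0,0,0],[0.6,0,0,-0.015,0,0,0],[0.6,0,0,-0.02,0,0,0],[0.6,0,0,-0.03,0,0,0],[0.6,0,0,-0.03,0,0,0],[0.6,0,0,-0.03,0,0,0],[0.6,0,0,-0.03,0,0,0],[0.6,0,0,-0.02,0,0,0],[0.6,0,0,-0.01,0,0,0],[0.6,0,0,0,0,0,0],[0.6,0,0,0,0,0,0]])

```text
time_s: 15.68
tcp_pos: [0.4397, 0.2115, 0.3022]
eef_rot: [180.0, -0.1, -161.8]
contact_force: [0.1, -0.0, -1.3]
gripper_width: 0.065
gripper_force: 15.0
```

>>> apply_moves(targets=[[0.6,-0.004,-0.008,0,0,0,0],[0.6,-0.0085,-0.018,0,0,0,0],[0.6,-0.0085,-0.018,0,0,0,0],[0.6,-0.0085,-0.018,0,0,0,0],[0.6,-0.0085,-0.018,0,0,0,0],[0.6,-0.0085,-0.018,0,0,0,0],[0.6,-0.0085,-0.018,0,0,0,0],[0.6,-0.005,-0.009,0,0,0,0],[0.6,0,0,0,0,0,0],[0.6,0,0,0.015,0,0,0],[0.6,0,0,0.015,0,0,0],[0.6,0,0,0.008,0,0,0],[0.6,0,0,0,0,0,0],[0.6,0,0,0,0,0,0],[0.6,0,0,0,0,0,0]])

```text
time_s: 16.93
tcp_pos: [0.5366, 0.1122, 0.2657]
eef_rot: [-180.0, 0.0, -161.7]
contact_force: [0.5, -0.4, -1.2]
gripper_width: 0.0653
gripper_force: 15.0
```

```bash
python3 chk.py p2 .146
```

```text
{'time_s': 16.9333, 'tcp_pos': [0.5366, 0.1122, 0.2657], 'contact_force': [0.4592, -0.42, -1.1843], 'gripper_width': 0.0653, 'gripper_force': 14.9999}
side lower rim 71 [5.339e-01 1.128e-01 3.260e-02 1.000e-03 6.200e+01]
  held slice 0.03 105 [5.321e-01 1.132e-01 2.920e-02 1.000e-03 8.800e+01]
  held slice 0.05 72 [5.335e-01 1.134e-01 2.840e-02 8.000e-04 6.400e+01]
  held slice 0.07 59 [5.322e-01 1.148e-01 2.530e-02 1.300e-03 5.600e+01]
  held slice 0.09 56 [5.326e-01 1.136e-01 2.460e-02 1.000e-03 4.800e+01]
wrist lower rim 617 [5.366e-01 1.110e-01 3.200e-02 1.000e-03 6.170e+02]
  held slice 0.03 945 [5.348e-01 1.110e-01 2.880e-02 6.000e-04 9.450e+02]
  held slice 0.05 1168 [5.353e-01 1.112e-01 2.720e-02 6.000e-04 1.168e+03]
  held slice 0.07 807 [5.352e-01 1.113e-01 2.550e-02 6.000e-04 8.070e+02]
  held slice 0.09 537 [5.351e-01 1.115e-01 2.380e-02 5.000e-04 5.370e+02]
```

Aligned to about 1 mm; I lower it, trimming by 1 mm.

>>> apply_moves(targets=[[0.6,-0.001,0,0.01,0,0,0],[0.6,0,0,0.01,0,0,0],[0.6,0,0,0.01,0,0,0],[0.6,0,0,0.01,0,0,0],[0.6,0,0,0.01,0,0,0],[0.6,0,0,0.008,0,0,0],[0.6,0,0,0.006,0,0,0],[0.6,0,0,0.005,0,0,0],[0.6,0,0,0.004,0,0,0],[0.6,0,0,0.003,0,0,0],[0.6,0,0,0,0,0,0],[0.6,0,0,0,0,0,0],[0.6,0,0,0,0,0,0]], newtons=10)

```text
time_s: 18.12
tcp_pos: [0.5375, 0.1123, 0.1895]
eef_rot: [180.0, 0.0, -161.7]
contact_force: [-0.1, -0.5, -0.1]
gripper_width: 0.0651
gripper_force: 10.0
```

>>> apply_moves(targets=[[0.6,0,0,0.001,0,0,0],[0.6,0,0,0.001,0,0,0],[0.6,0,0,0.001,0,0,0],[0.6,0,0,0.001,0,0,0],[0.6,0,0,0.001,0,0,0],[0.6,0,0,0,0,0,0],[0.6,0,0,0,0,0,0]])

```text
time_s: 18.7
tcp_pos: [0.5372, 0.1121, 0.184]
eef_rot: [-180.0, -0.0, -161.7]
contact_force: [0.1, 0.2, -1.0]
gripper_width: 0.0653
gripper_force: 10.0
```

>>> apply_moves(targets=[[0.6,0,0,0.001,0,0,0],[0.6,0,0,0.001,0,0,0],[0.6,0,0,0,0,0,0],[0.6,0,0,0,0,0,0]])

```text
time_s: 19.03
tcp_pos: [0.5372, 0.1121, 0.182]
eef_rot: [-180.0, -0.0, -161.7]
contact_force: [-0.2, -0.2, -1.4]
gripper_width: 0.0653
gripper_force: 10.0
```

>>> apply_moves(targets=[[0.6,0,0,0.001,0,0,0],[0.6,0,0,0.001,0,0,0],[0.6,0,0,0,0,0,0],[0.6,0,0,0,0,0,0]])

```text
time_s: 19.37
tcp_pos: [0.5372, 0.1121, 0.1799]
eef_rot: [-180.0, -0.0, -161.7]
contact_force: [0.8, -0.7, -1.0]
gripper_width: 0.0653
gripper_force: 10.0
```

>>> apply_moves(targets=[[0.6,0,0,0.001,0,0,0],[0.6,0,0,0,0,0,0],[0.6,0,0,0,0,0,0]])

```text
time_s: 19.62
tcp_pos: [0.5373, 0.1121, 0.179]
eef_rot: [-180.0, -0.0, -161.7]
contact_force: [0.5, -1.0, -1.2]
gripper_width: 0.0653
gripper_force: 10.0
```

>>> apply_moves(targets=[[0.6,0,0,0.001,0,0,0],[0.6,0,0,0,0,0,0],[0.6,0,0,0,0,0,0]])

```text
time_s: 19.87
tcp_pos: [0.5373, 0.1121, 0.1781]
eef_rot: [-180.0, -0.0, -161.7]
contact_force: [0.1, -1.2, -0.1]
gripper_width: 0.0654
gripper_force: 10.0
```

```bash
python3 rims.py r3; python3 -c "
from plant import get_state;print(get_state()['contact_force'])"
```

```text
{'time_s': 19.8667, 'tcp_pos': [0.5373, 0.1121, 0.1781], 'contact_force': [0.0703, -1.2381, -0.0814], 'gripper_width': 0.0654}
side stack top z 0.1962
   z 0.111 106 [5.332e-01 1.136e-01 3.150e-02 1.900e-03 9.800e+01]
   z 0.146 112 [5.324e-01 1.142e-01 3.020e-02 2.100e-03 1.060e+02]
   z 0.181 93 [5.436e-01 1.212e-01 4.350e-02 2.300e-03 7.200e+01]
side a top z 0.0052
wrist stack top z 0.1989
   z 0.111 1475 [5.326e-01 1.099e-01 2.860e-02 1.000e-03 1.207e+03]
   z 0.146 1853 [5.341e-01 1.105e-01 2.950e-02 1.100e-03 1.649e+03]
   z 0.181 4001 [5.365e-01 1.111e-01 3.190e-02 1.000e-03 3.136e+03]
wrist a top z 0.0025
[-0.09592103 -0.81903052  0.7538624 ]
```

>>> apply_moves(targets=[[0.6,0,0,0.001,0,0,0],[0.6,0,0,0,0,0,0],[0.6,0,0,0,0,0,0],[0.6,0,0,0,0,0,0]])

```text
time_s: 20.3
tcp_pos: [0.5374, 0.1121, 0.1772]
eef_rot: [-180.0, 0.0, -161.7]
contact_force: [0.8, -2.2, 2.1]
gripper_width: 0.0649
gripper_force: 10.0
```

Contact again at 2 N; I release and rise.

>>> apply_moves(targets=[[0.78,0,0,0,0,0,0],[0.85,0,0,0,0,0,0],[1,0,0,0,0,0,0],[1,0,0,0,0,0,0],[1,0,0,0,0,0,0],[1,0,0,0,0,0,0],[1,0,0,0,0,0,0]])

```text
time_s: 20.88
tcp_pos: [0.5373, 0.1122, 0.177]
eef_rot: [180.0, -0.0, -161.7]
contact_force: [1.2, -0.6, -0.3]
gripper_width: 0.0876
gripper_force: 0.0
```

>>> apply_moves(targets=[[1,0,0,-0.005,0,0,0],[1,0,0,-0.01,0,0,0],[1,0,0,-0.02,0,0,0],[1,0,0,-0.03,0,0,0],[1,0,0,-0.035,0,0,0],[1,0,0,-0.035,0,0,0],[1,0,0,-0.03,0,0,0],[1,0,0,-0.01,0,0,0],[1,0,0,0,0,0,0],[1,0,0,0,0,0,0]])

```text
time_s: 21.72
tcp_pos: [0.5372, 0.1123, 0.3529]
eef_rot: [180.0, 0.1, -161.7]
contact_force: [0.1, 0.8, -0.7]
gripper_width: 0.0876
gripper_force: 0.0
```

```bash
python3 rims.py r4
```

```text
{'time_s': 21.7167, 'tcp_pos': [0.5372, 0.1123, 0.3529], 'contact_force': [0.0659, 0.7974, -0.7166], 'gripper_width': 0.0876}
side stack top z 0.1801
   z 0.111 103 [5.335e-01 1.129e-01 3.210e-02 1.600e-03 9.600e+01]
   z 0.146 159 [5.328e-01 1.136e-01 3.050e-02 1.900e-03 1.500e+02]
   z 0.181 92 [5.334e-01 1.133e-01 3.230e-02 1.100e-03 7.600e+01]
side a top z 0.0053
wrist stack top z 0.1806
   z 0.111 365 [5.328e-01 1.093e-01 2.860e-02 1.000e-03 2.880e+02]
   z 0.146 494 [5.347e-01 1.103e-01 3.000e-02 9.000e-04 4.380e+02]
   z 0.181 818 [5.373e-01 1.106e-01 3.210e-02 1.000e-03 8.040e+02]
wrist a top z 0.0029
```

View pics/r4.png

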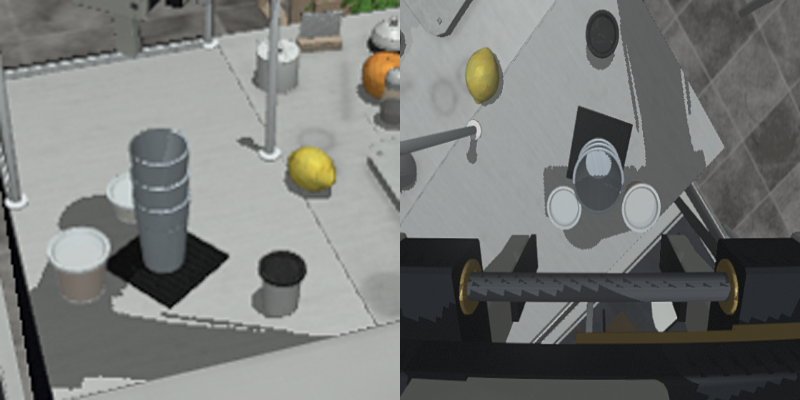

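All three rims are stacked (left crop (160,145), (160,180), (160,210)), evenly spaced and coaxial, with the bystanders in place and the gripper clear. I hand in.

```bash
python3 -c "
from plant import close_job;print(close_job())"
```

```text
the job is handed in; nothing more can be done
None
```

Both loose tumblers are nested in the standing one as a single upright stack on the mat. The last images show the rims about 35 mm apart and coaxial within about 1 mm, contact forces seen at each nesting were about 2 N, bystanders look unmoved, and I handed in at about 22 s (no verdict was returned).

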